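# Lay a standing parcel down on the scan spot, label up

## Robot

A 6-joint arm with a two-finger parallel gripper is mounted at the origin on the work surface. World frame = base frame: x ahead of the robot, y to its left, z up, the work surface at z = 0. Lengths are in m, angles in degrees, forces in N, time in s.
With the tool pointing down it reaches from about 0.3 to 0.75 m from the base axis. Payload 8.5 kg.
Tool frame: the origin (TCP) lies at the very end of the fingers, on their centre line; the grasp point (between the pads) lies grasp_offset behind it (grasp_offset is the distance from the TCP to the grasp point, in m); x points along the fingers, z is the direction in which the jaws open and shut, and the axes are right-handed (so a half turn about x gives the same grasp; the last joint's range is limited). The gripper opens to 85 mm and grips with 20 to 120 N. Pads are 22 mm wide; open, the fingers measure 114 mm over their backs; the gripper's body (76 mm by 85 mm) begins 54 mm behind the grasp point. The pads swing forward as they close: fully open they stand 13 mm farther back than shut.
Start: joints at [52.179, 21.807, 74.336, -0, 83.858, -12.336], TCP at [0.237, 0.496, 0.231] pointing down, gripper open.
Joint ranges: [-178.18, 178.18], [-50.72, 133.34], [12.68, 142.11], [-81.47, 261.47], [9.98, 163.14], [-165.26, 165.26]. Speed limits (degrees/s): [136.94, 136.94, 180, 180, 180, 180].

## Interface

Orientations are given as a 3x3 rotation matrix whose columns are the frame's x, y, z axes.
In Python, from rig import observe, get_image, close_job, recognise, grasp_offset gives the robot as it stands.
- The arm moves only by the tool drive_tool, never from a script. Its argument "targets" is a list that holds one entry, the list of rows, each a list of 7 numbers: the shift along the tool's x, y, z in units of 50 mm (1.0 is 50 mm), then the turn, a rotation vector about the tool's x, y, z in rad, then the opening, from -1 (shut) to 1 (fully open), so that 0 is half open. A call has 1 to 5 rows; each row shifts and turns the commanded pose from where the row before left it, along the tool's axes as they then stand; what a row does not reach is not made up. A row lasts 1/10 s, in which the tool goes at most 50 mm and 8.59 degrees, less where a joint would pass 70% of its speed; a pose out of reach is approached as far as the arm can. A call is refused whole if a number of a shift passes 1 or a number of a turn 0.15, either way. A call with a gripper value outside its range is refused whole. The fingers move at their own pace and stop on an object; "force" is the grip in N (left out, the last holds). Time passes only in rows, so rows that do not move let the fingers close. It gives the time, the measured TCP pose, the force and the opening at its end, in the units of the state.
- observe(): the state, without advancing time (a new reading comes with each control period).
- get_image(name): name is "side" or "top" or "wrist"; returns a dict with "image" (400x640x3 uint8, red, green, blue), "fx", "fy", "cx", "cy" (pixels), "rvec" (rotation vector, rad) and "tvec" (3), from world to camera coordinates, as OpenCV has them. Camera axes: x right, y down, z forward; pixel columns grow to the right and rows downward; lengths in m; the calibration is good to about 2 mm. A picture is of the moment at which its call begins. There is no depth.
- close_job(): hands the job in, once; it reports no verdict.
Trained networks look in a picture, given as the dict that the camera call returned (one of the last four; its "shot" number tells which), for a name from the list of things; names that differ only in an ending like _2 or _b are one class to them, and where a whole thing is asked for, a point or a joint stands for the part that bears it (a point fixed in the world has none). Each returns a list of dicts, best first, with "p" (0 to 1); they miss things now and then, are a little off and sometimes report something else, mostly with a low value. They report only what shows in the picture. A call takes as long as a camera call.
- recognise(label, picture): "at" ([column, row] as shares, 0 to 1, of the picture: columns of its width, rows of its height, amid what is visible of it).
The state is a dict: "time_s": time; "q": joint angles; "qvel": joint speeds; "joint_efforts": joint torques, N m; "position": TCP position; "tool_rot": TCP orientation; "ft_force": force on the tool from outside, world axes, zero at the start; "wrist_torque": the same for the moment, N m; "grip_width": finger opening in m.
Only numpy, scipy, OpenCV 4.12 (cv2) and the standard library are available. Lean on these libraries where they do the work, as an engineer would, in place of code of your own. Each camera call takes 0.05 s, during which the arm holds its last target.

## Task

Book in the parcel: the brown carton standing on end has its shipping label on the face turned away from the taped corner marks. Pushing with the fingertips, slide it upright along the bench until its foot is over the near marks, then push it near the top on the label face so that it topples forward and comes down flat, label up, with the whole carton between the four corner marks; it must land there, not be shoved in after it has fallen. Do not grip, lift or carry it, and leave the bottle, tape roll, screw bin and screwdriver alone.

Things in the scene. Friction and masses are not known exactly. Their poses are not given: they have to be found in the camera images.
- carton: Brown cardboard parcel, 0.3-0.55 kg, standing on end at the start: 75 mm deep (its x), 110 wide (y), 150 tall (z). Origin: centre of its underside. +x points toward the spot, within 7 degrees of the spot's x; that face must end underneath. White label on the -x face: push there. Pushed below 40 mm height it slides upright; at 110-140 mm it tips over its lower +x edge, and falls by itself past 27 degrees.
- carton_foot (a point): Middle of the carton's lower +x edge (37.5 mm in front of its origin, at the bench): the edge it must tip over. It stays on the bench throughout.
- carton_foot_left (a point): Corner of the carton's +x face: lower, +y side.
- carton_foot_right (a point): Corner of the carton's +x face: lower, -y side.
- carton_top_left (a point): Corner of the carton's +x face: upper (150 mm up when standing), +y side.
- carton_top_right (a point): Corner of the carton's +x face: upper, -y side.
- spot: Scan spot: four L-shaped corner marks of flat black tape (18 mm wide, 50 mm legs) fixed on the bench. The clear rectangle between them is 190 mm long (its x) by 150 wide (y). Origin: its centre, on the bench. x points away from the standing carton; the near marks are at its -x end. The carton's foot edge starts 40-90 mm short of the rectangle's near end, within 20 mm of its centre line.
- bottle: Bystander: capped water bottle, 62 mm across, 190 mm tall, standing. Origin: centre of its underside.
- tape_roll: Bystander: roll of black tape lying flat, 100 mm across, 24 mm high. Origin: centre of its underside.
- screw_bin: Bystander: open grey bin of screws, 100 x 150 x 50 mm high. Origin: centre of its underside.
- screwdriver: Bystander: screwdriver about 190 mm long lying on the bench, handle to its -x. Origin on its length, at the bench.

How it is judged:
By the outcome, as a careful person would: the job done as asked, in the order asked, and still so for the second after the job is handed in, with the robot touching nothing.
It also fails if it takes over 43 s, if anything falls off the work surface, if the arm or the gripper's body presses on something with over 40 N, if the wrist force passes 120 N, or if a joint passes its speed limit or range.

## Working session

There is one attempt and no reset: what is moved stays moved. The work goes in short steps, Python scripts to look and compute and a tool call to move; the robot and the scene stay as the last step left them, time stands still between calls to the robot, and variables do not carry over. Pictures are saved under pics/ and viewed, and the job is handed in when it is done.

Besides the shell and the picture viewer there is one more tool, called after "Request:" by a JSON object that holds its "api" and its "payload", one argument or row to a line. drive_tool: Moves the arm, as the interface text tells. Its arguments: {"type":"object","properties":{"targets":{"type":"array"},"force":{"type":"number"}},"required":["targets"]}

```bash
mkdir -p pics; ls
python3 - <<'E'
from rig import *
import cv2,numpy as np
print(observe())
print(grasp_offset)
for n in ["side","top"]:
    p=get_image(n); cv2.imwrite(f"pics/{n}0.png",p["image"][:,:,::-1])
    print(n,p["fx"],p["fy"],p["cx"],p["cy"],p["rvec"],p["tvec"])
    for l in ["carton","carton_foot","carton_foot_left","carton_foot_right","carton_top_left","carton_top_right","spot","bottle","tape_roll","screw_bin","screwdriver"]:
        r=recognise(l,p); print(l,[(round(d["at"][0]*640),round(d["at"][1]*400),round(d["p"],2)) for d in r[:2]])
E
```

```text
pics
{'time_s': 0.0, 'q': array([ 5.21787400e+01,  2.18418904e+01,  7.43855686e+01, -1.26135789e-03,
        8.38584079e+01, -1.23350311e+01]), 'qvel': array([-0.09114205,  0.03518443,  0.0396798 ,  0.03783666, -0.06247662,
        0.11500001]), 'joint_efforts': array([ 9.80403493e-04, -4.48467743e+01, -2.31280696e+01, -1.55252287e-04,
        4.85447745e-03,  2.84683082e-06]), 'position': array([0.2364748 , 0.49623649, 0.23069855]), 'tool_rot': array([[-9.01688283e-04, -9.02689618e-01,  4.30291344e-01],
       [-1.19725481e-03,  4.30292185e-01,  9.02688873e-01],
       [-9.99998877e-01,  2.98775597e-04, -1.46873891e-03]]), 'ft_force': array([ 0.14777365, -0.11508975, -0.12676694]), 'wrist_torque': array([0.00534965, 0.00728903, 0.07273505]), 'grip_width': 0.08527809216763253}
0.0187
side 509.0167545821628 509.0167545821628 315.71850293345994 197.4728154092183 [ 2.16771267 -0.07180239  0.01423578] [-0.6017843   0.13471274  1.62298017]
carton [(277, 235, 0.79)]
carton_foot [(274, 235, 0.93)]
carton_foot_left [(272, 234, 0.67)]
carton_foot_right [(277, 233, 0.61)]
carton_top_left []
carton_top_right [(279, 235, 0.77)]
spot [(277, 236, 0.74), (306, 202, 0.65)]
bottle [(319, 148, 0.98)]
tape_roll [(361, 222, 0.88)]
screw_bin [(271, 166, 0.79)]
screwdriver [(271, 320, 0.6), (274, 233, 0.22)]
top 429.7037319802908 429.7037319802908 319.74423237245827 193.07961622406728 [ 2.12255859 -2.1090096   0.18452482] [0.01027908 0.59010705 1.02175852]
carton [(372, 235, 0.71)]
carton_foot [(374, 233, 0.96)]
carton_foot_left [(370, 235, 0.89), (258, 252, 0.35)]
carton_foot_right [(372, 233, 0.94)]
carton_top_left [(372, 237, 0.73)]
carton_top_right [(374, 234, 0.91)]
spot [(326, 253, 0.63), (373, 233, 0.24)]
bottle [(171, 251, 0.58)]
tape_roll [(329, 125, 0.83)]
screw_bin [(170, 251, 0.91)]
screwdriver [(473, 243, 0.72)]
```

View pics/side0.png

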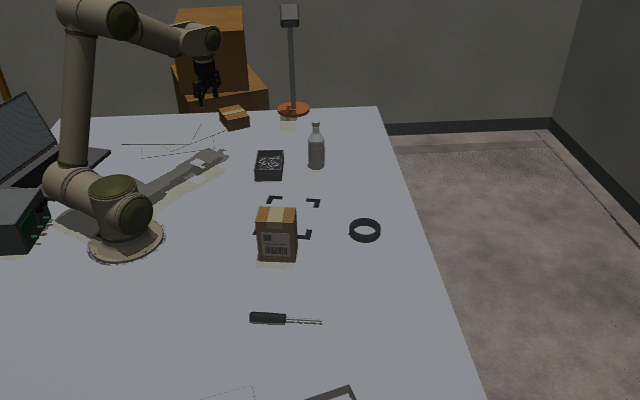

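View pics/top0.png

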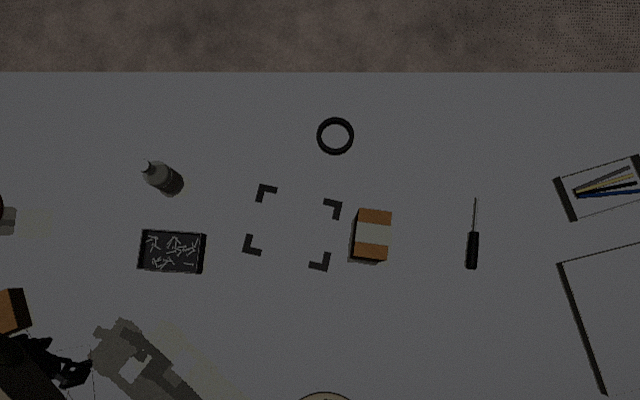

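```bash
cat > h.py <<'E'
from rig import *
import cv2,numpy as np
def K(p): return np.array([[p["fx"],0,p["cx"]],[0,p["fy"],p["cy"]],[0,0,1.]])
def RT(p): return cv2.Rodrigues(np.array(p["rvec"],float))[0],np.array(p["tvec"],float)
def unproj(p,uv,z=0.):
    R,t=RT(p); c=-R.T@t
    d=R.T@np.linalg.inv(K(p))@np.array([uv[0],uv[1],1.])
    return c+d*(z-c[2])/d[2]
def proj(p,X):
    return cv2.projectPoints(np.array(X,float).reshape(-1,3),np.array(p["rvec"],float),np.array(p["tvec"],float),K(p),None)[0][:,0]
def crop(p,name,u0,u1,v0,v1,s,g=1.):
    im=p["image"][v0:v1,u0:u1,::-1].astype(float)*g
    im=cv2.resize(np.clip(im,0,255).astype(np.uint8),None,fx=s,fy=s,interpolation=cv2.INTER_CUBIC)
    cv2.imwrite(name,im)
E
python3 - <<'E'
from h import *
p=get_image("top"); crop(p,"pics/t1.png",230,410,170,290,4,3.)
q=get_image("side"); crop(q,"pics/s1.png",240,340,180,280,6,1.5)
for pp in(p,q):
    R,t=RT(pp); print(-R.T@t)
E
```

```text
[ 0.38799543 -0.00237807  1.11435019]
[ 0.54590794 -1.29863774  1.01483055]
```

View pics/t1.png

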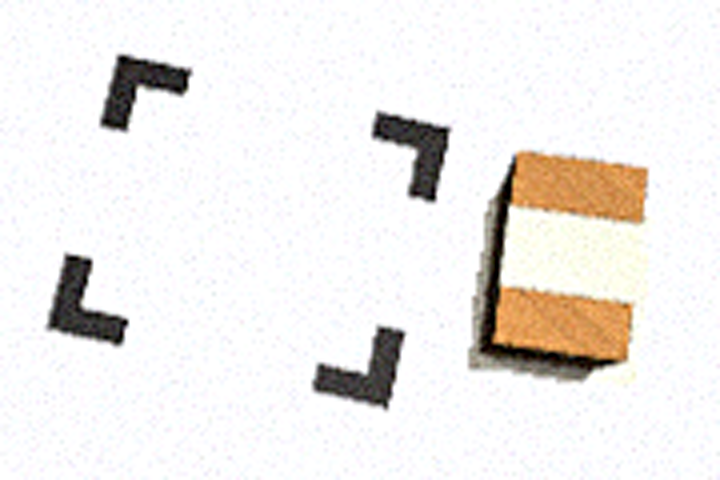

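View pics/s1.png

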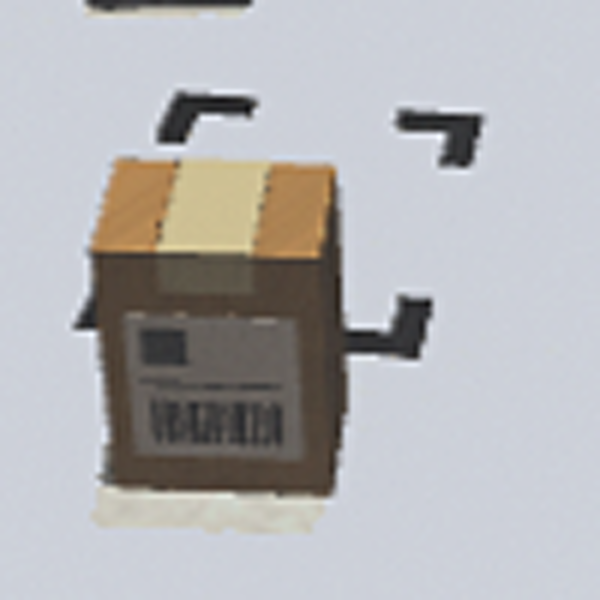

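Run:
```python
from h import *
p=get_image("top");q=get_image("side")
f=lambda x,y:((x+.5)/4-.5+230,(y+.5)/4-.5+170)
g=lambda x,y:((x+.5)/6-.5+240,(y+.5)/6-.5+180)
M=[unproj(p,f(*c))[:2] for c in [(118,56),(449,128),(388,408),(48,328)]]
C=[unproj(p,f(*c),.15)[:2] for c in [(517,152),(648,168),(628,360),(495,344)]]
C2=[unproj(q,g(*c),.15)[:2] for c in [(333,164),(320,257),(91,252),(118,158)]]
M2=[unproj(q,g(*c))[:2] for c in [(482,115),(420,358),(180,93)]]
B2=[unproj(q,g(*c))[:2] for c in [(105,488),(330,494)]]
for n,P in (("M",M),("C",C),("C2",C2),("M2 (fartop,neartop,farbot)",M2),("labelface bottom L,R",B2)):
    P=np.array(P); print(n,P.round(4).tolist(),"mean",P.mean(0).round(4)); 
    d=np.diff(np.vstack([P,P[:1]]),axis=0); print("  len",np.linalg.norm(d,axis=1).round(4),"ang",np.degrees(np.arctan2(d[:,1],d[:,0])).round(1))
```

```text
M [[0.6255, 0.1762], [0.5781, -0.0434], [0.3968, -0.0042], [0.4459, 0.2153]] mean [0.5116 0.086 ]
  len [0.2247 0.1855 0.2249 0.1838] ang [-102.2  167.8   77.4  -12.3]
C [[0.5389, -0.0764], [0.5302, -0.1503], [0.4228, -0.1367], [0.431, -0.0632]] mean [ 0.4807 -0.1066]
  len [0.0744 0.1083 0.074  0.1087] ang [-96.7 172.8  83.6  -7. ]
C2 [[0.5403, -0.0748], [0.5325, -0.1499], [0.4246, -0.1374], [0.4347, -0.0611]] mean [ 0.483  -0.1058]
  len [0.0755 0.1085 0.077  0.1065] ang [-96.  173.4  82.5  -7.4]
M2 (fartop,neartop,farbot) [[0.628, 0.1801], [0.581, -0.0432], [0.4501, 0.2181]] mean [0.553  0.1183]
  len [0.2282 0.2922 0.1819] ang [-101.9  116.6  -12. ]
labelface bottom L,R [[0.4188, -0.1339], [0.5312, -0.147]] mean [ 0.475  -0.1404]
  len [0.1131 0.1131] ang [ -6.7 173.3]
```

```bash
cat >> h.py <<'E'
from scipy.spatial.transform import Rotation as Ro
def tool(yaw,tilt):
    """push dir at yaw deg, fingers tilted 'tilt' deg from down toward push dir"""
    a,t=np.radians(yaw),np.radians(tilt); d=np.array([np.cos(a),np.sin(a),0]); dn=np.array([0,0,-1.])
    x=np.cos(t)*dn+np.sin(t)*d; z=np.array([np.sin(a),-np.cos(a),0]); return np.column_stack([x,np.cross(z,x),z])
def plan(pos,Rt,g,step=.04,n=None):
    o=observe(); p=np.array(o["position"]);R=np.array(o["tool_rot"])
    pos=np.array(pos,float)
    rv=(Ro.from_matrix(R).inv()*Ro.from_matrix(Rt)).as_rotvec()
    if n is None: n=int(max(1,np.ceil(np.linalg.norm(pos-p)/step),np.ceil(np.linalg.norm(rv)/.12)))
    print("n",n,"from",p.round(4),"dist",np.linalg.norm(pos-p).round(4),"rot",np.degrees(np.linalg.norm(rv)).round(1))
    for i in range(n):
        k=n-i
        dp=R.T@((pos-p)/k); rv=(Ro.from_matrix(R).inv()*Ro.from_matrix(Rt)).as_rotvec()/k
        s=np.round(dp/.05,2); w=np.round(rv,3)
        print([*map(float,s),*map(float,w),g])
        p=p+R@s*.05; R=R@Ro.from_rotvec(w).as_matrix()
def st():
    o=observe(); R=o["tool_rot"]; x,z=R[:,0],R[:,2]
    print("t",round(o["time_s"],2),"pos",o["position"].round(4),"yaw",np.degrees(np.arctan2(R[0,2],-R[1,2])).round(2),"tilt",np.degrees(np.arccos(-x[2])).round(2),"zz",z[2].round(3),"F",o["ft_force"].round(1),"grip",round(o["grip_width"],4),"q",o["q"].round(1))
E
python3 - <<'E'
from h import *
st()
p=get_image("top"); print(unproj(p,(472,243)))
plan([.40,.12,.28],tool(120,0),0)
E
```

```text
t 1.4 pos [0.2366 0.4965 0.2313] yaw 154.52 tilt 0.0 zz -0.0 F [-0.4  0.7  0.1] grip 0.0853 q [ 52.2  21.8  74.3   0.   83.9 -12.3]
[ 0.47204949 -0.37747305  0.        ]
n 11 from [0.2366 0.4965 0.2313] dist 0.4133 rot 34.5
[-0.09, -0.56, -0.49, 0.055, 0.0, 0.0, 0]
[-0.09, -0.59, -0.46, 0.055, 0.0, 0.0, 0]
[-0.09, -0.61, -0.43, 0.055, 0.0, 0.0, 0]
[-0.09, -0.64, -0.39, 0.055, 0.0, 0.0, 0]
[-0.09, -0.66, -0.35, 0.055, 0.0, 0.0, 0]
[-0.09, -0.67, -0.32, 0.055, 0.0, 0.0, 0]
[-0.09, -0.69, -0.28, 0.054, 0.0, 0.0, 0]
[-0.09, -0.71, -0.24, 0.055, 0.0, 0.0, 0]
[-0.08, -0.72, -0.21, 0.054, 0.0, 0.0, 0]
[-0.09, -0.72, -0.17, 0.055, 0.0, 0.0, 0]
[-0.08, -0.74, -0.12, 0.054, 0.0, 0.0, 0]
```

Request:
{"api": "drive_tool", "payload": {
  "targets": [
    [[-0.1, -0.56, -0.49, 0.055, 0, 0, 0], [-0.1, -0.59, -0.46, 0.055, 0, 0, 0], [-0.1, -0.61, -0.43, 0.055, 0, 0, 0], [-0.1, -0.64, -0.39, 0.055, 0, 0, 0], [-0.1, -0.66, -0.35, 0.055, 0, 0, 0]]
  ]
}}

```text
time_s: 1.95
position: [0.3114, 0.3239, 0.2566]
tool_rot: [[0.0, -0.751, 0.661], [0.0, 0.661, 0.751], [-1.0, -0.0, 0.0]]
ft_force: [1.7, 0.5, 0.3]
grip_width: 0.0426
```

Request:
{"api": "drive_tool", "payload": {
  "targets": [
    [[-0.1, -0.67, -0.32, 0.055, 0, 0, 0], [-0.1, -0.69, -0.28, 0.055, 0, 0, 0], [-0.1, -0.71, -0.24, 0.055, 0, 0, 0], [-0.1, -0.72, -0.2, 0.055, 0, 0, 0], [-0.1, -0.72, -0.17, 0.055, 0, 0, 0]]
  ]
}}

```text
time_s: 2.45
position: [0.3855, 0.1529, 0.2817]
tool_rot: [[0.001, -0.543, 0.84], [0.0, 0.84, 0.543], [-1.0, -0.0, 0.0]]
ft_force: [0.6, 0.3, 0.4]
grip_width: 0.0424
```

Run:
```python
from h import *
st()
plan([.46,-.26,.28],tool(83.2,0),0)
```

```text
t 2.45 pos [0.3855 0.1529 0.2817] yaw 122.87 tilt 0.03 zz 0.0 F [0.6 0.3 0.4] grip 0.0424 q [  5.2   5.8  87.9  -0.   86.3 -27.7]
n 11 from [0.3855 0.1529 0.2817] dist 0.4196 rot 39.7
[0.0, -0.7, -0.29, 0.063, 0.0, 0.0, 0]
[0.0, -0.72, -0.25, 0.063, 0.0, 0.0, 0]
[0.0, -0.74, -0.2, 0.063, 0.0, 0.0, 0]
[0.0, -0.75, -0.16, 0.063, 0.0, 0.0, 0]
[0.0, -0.75, -0.11, 0.063, 0.0, 0.0, 0]
[0.01, -0.76, -0.06, 0.063, 0.0, 0.0, 0]
[0.0, -0.76, -0.01, 0.063, 0.0, -0.0, 0]
[0.01, -0.76, 0.03, 0.063, 0.0, -0.0, 0]
[0.0, -0.76, 0.08, 0.063, 0.0, -0.0, 0]
[0.01, -0.75, 0.13, 0.063, 0.0, -0.0, 0]
[0.0, -0.75, 0.18, 0.062, 0.001, -0.0, 0]
```

Request:
{"api": "drive_tool", "payload": {
  "targets": [
    [[0, -0.7, -0.29, 0.063, 0, 0, 0], [0, -0.72, -0.25, 0.063, 0, 0, 0], [0, -0.74, -0.2, 0.063, 0, 0, 0], [0, -0.75, -0.16, 0.063, 0, 0, 0], [0, -0.75, -0.11, 0.063, 0, 0, 0]]
  ]
}}

```text
time_s: 2.95
position: [0.4193, -0.0347, 0.2815]
tool_rot: [[0.0, -0.255, 0.967], [-0.0, 0.967, 0.255], [-1.0, -0.0, 0.0]]
ft_force: [0.1, 0.2, -0.1]
grip_width: 0.0423
```

Request:
{"api": "drive_tool", "payload": {
  "targets": [
    [[0, -0.76, -0.06, 0.063, 0, 0, 0], [0, -0.76, -0.01, 0.063, 0, 0, 0], [0, -0.76, 0.03, 0.063, 0, 0, 0], [0, -0.76, 0.08, 0.063, 0, 0, 0], [0, -0.75, 0.13, 0.063, 0, 0, 0]]
  ]
}}

```text
time_s: 3.45
position: [0.4534, -0.2221, 0.2814]
tool_rot: [[0.0, 0.057, 0.998], [-0.0, 0.998, -0.057], [-1.0, -0.0, 0.0]]
ft_force: [1.2, 0.3, 0.7]
grip_width: 0.0429
```

Run:
```python
from h import *
st()
plan([.467,-.24,.20],tool(83.2,50),0,n=10)
```

```text
t 3.45 pos [ 0.4534 -0.2221  0.2814] yaw 86.74 tilt 0.01 zz 0.0 F [1.2 0.3 0.7] grip 0.0429 q [-39.6  15.3  75.7   0.   89.  -36.3]
n 10 from [ 0.4534 -0.2221  0.2814] dist 0.0844 rot 50.1
[0.16, -0.03, 0.03, 0.006, -0.003, 0.087, 0]
[0.16, -0.05, 0.03, 0.006, -0.003, 0.087, 0]
[0.15, -0.06, 0.03, 0.006, -0.003, 0.087, 0]
[0.15, -0.08, 0.03, 0.006, -0.003, 0.087, 0]
[0.14, -0.09, 0.03, 0.006, -0.002, 0.087, 0]
[0.14, -0.1, 0.03, 0.006, -0.002, 0.087, 0]
[0.12, -0.11, 0.03, 0.006, -0.003, 0.088, 0]
[0.12, -0.12, 0.03, 0.005, -0.002, 0.087, 0]
[0.1, -0.13, 0.03, 0.006, -0.003, 0.088, 0]
[0.1, -0.14, 0.02, 0.005, -0.002, 0.087, 0]
```

Request:
{"api": "drive_tool", "payload": {
  "targets": [
    [[0.16, -0.03, 0.03, 0.006, -0.003, 0.087, 0], [0.16, -0.05, 0.03, 0.006, -0.003, 0.087, 0], [0.15, -0.06, 0.03, 0.006, -0.003, 0.087, 0], [0.15, -0.08, 0.03, 0.006, -0.003, 0.087, 0], [0.14, -0.09, 0.03, 0.006, -0.002, 0.087, 0]]
  ]
}}

```text
time_s: 3.95
position: [0.4606, -0.2299, 0.2408]
tool_rot: [[0.044, 0.075, 0.996], [0.422, 0.902, -0.086], [-0.905, 0.424, 0.008]]
ft_force: [-0.5, 0.2, 0.2]
grip_width: 0.0429
```

Request:
{"api": "drive_tool", "payload": {
  "targets": [
    [[0.14, -0.1, 0.03, 0.006, -0.002, 0.087, 0], [0.12, -0.11, 0.03, 0.006, -0.003, 0.088, 0], [0.12, -0.12, 0.03, 0.005, -0.002, 0.087, 0], [0.1, -0.13, 0.03, 0.006, -0.003, 0.088, 0], [0.1, -0.14, 0.02, 0.005, -0.002, 0.087, 0]]
  ]
}}

```text
time_s: 4.45
position: [0.467, -0.2387, 0.1994]
tool_rot: [[0.089, 0.074, 0.993], [0.763, 0.636, -0.116], [-0.641, 0.768, 0.0]]
ft_force: [1.0, 0.7, 0.2]
grip_width: 0.0425
```

Run:
```python
from h import *
st()
plan([.4735,-.185,.023],tool(83.2,50),0,step=.04)
p=get_image("side"); cv2.imwrite("pics/side2.png",p["image"][:,:,::-1])
```

```text
t 4.45 pos [ 0.467  -0.2387  0.1994] yaw 83.36 tilt 50.15 zz 0.0 F [1.  0.7 0.2] grip 0.0425 q [-55.3  35.   72.8  32.8 110.6 -47.8]
n 5 from [ 0.467  -0.2387  0.1994] dist 0.1845 rot 0.2
[0.62, -0.4, 0.0, 0.0, -0.0, -0.001, 0]
[0.62, -0.4, 0.0, 0.001, -0.001, -0.0, 0]
[0.62, -0.4, 0.0, 0.0, -0.0, -0.001, 0]
[0.62, -0.41, 0.0, 0.001, -0.001, -0.0, 0]
[0.61, -0.4, 0.0, 0.0, -0.0, -0.001, 0]
```

View pics/side2.png

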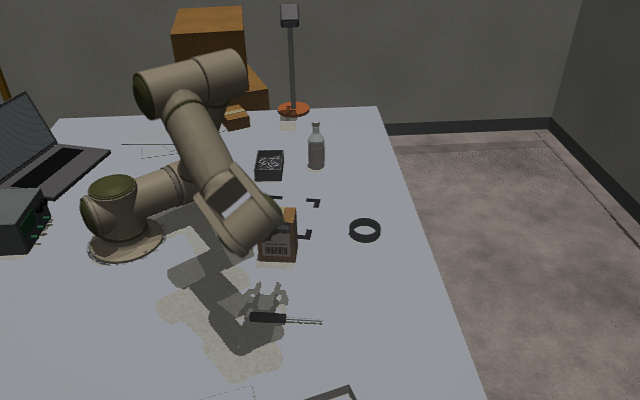

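Request:
{"api": "drive_tool", "payload": {
  "targets": [
    [[0.62, -0.4, 0, 0, 0, 0, 0], [0.62, -0.4, 0, 0, 0, 0, 0], [0.62, -0.4, 0, 0, 0, 0, 0], [0.62, -0.41, 0, 0, 0, -0.003, 0], [0.58, -0.4, 0, 0, 0, 0, 0]]
  ]
}}

```text
time_s: 5.0
position: [0.473, -0.1858, 0.0232]
tool_rot: [[0.087, 0.074, 0.993], [0.757, 0.643, -0.114], [-0.647, 0.762, 0.0]]
ft_force: [-1.0, -0.4, 0.3]
grip_width: 0.0427
```

Run:
```python
from h import *
st()
for n in ("top","side"):
    p=get_image(n); cv2.imwrite(f"pics/{n}3.png",p["image"][:,:,::-1])
crop(p,"pics/s3.png",200,360,180,300,5,1.5)
```

```text
t 5.0 pos [ 0.473  -0.1858  0.0232] yaw 83.44 tilt 49.66 zz 0.0 F [-1.  -0.4  0.3] grip 0.0427 q [-51.7  46.2  86.   32.6  88.  -58.5]
```

View pics/s3.png

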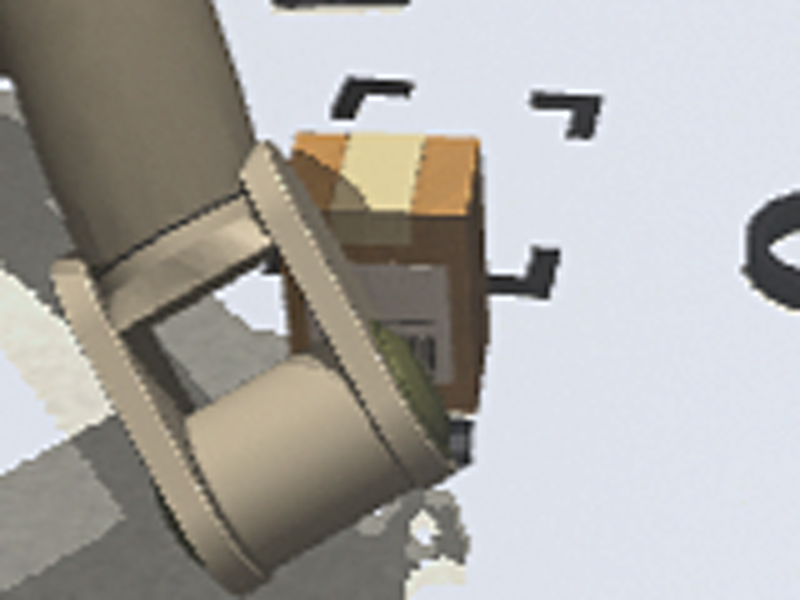

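View pics/top3.png

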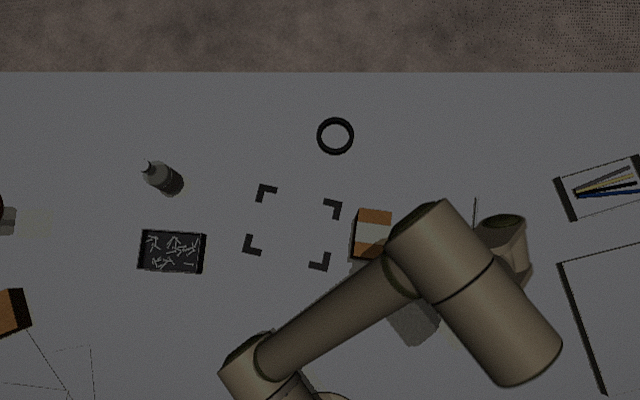

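Run:
```python
from h import *
st()
plan([.476,-.158,.022],tool(83.2,50),0,n=5)
```

```text
t 5.1 pos [ 0.4719 -0.1843  0.022 ] yaw 83.49 tilt 49.99 zz -0.005 F [0.4 0.2 1.1] grip 0.0422 q [-51.7  46.4  86.2  32.5  88.1 -58.4]
n 5 from [ 0.4719 -0.1843  0.022 ] dist 0.0266 rot 0.4
[0.08, 0.07, 0.0, -0.0, -0.001, 0.0, 0]
[0.08, 0.07, 0.01, -0.0, -0.002, 0.0, 0]
[0.08, 0.07, 0.0, -0.0, -0.001, 0.0, 0]
[0.08, 0.07, 0.01, -0.0, -0.002, 0.0, 0]
[0.09, 0.06, 0.0, -0.001, -0.001, 0.0, 0]
```

Request:
{"api": "drive_tool", "payload": {
  "targets": [
    [[0.08, 0.07, 0, 0, 0, 0, 0], [0.08, 0.07, 0, 0, 0, 0, 0], [0.08, 0.07, 0, 0, 0, 0, 0], [0.08, 0.07, 0.01, 0, 0, 0, 0], [0.08, 0.06, 0, 0, 0, 0, 0]]
  ]
}}

```text
time_s: 5.6
position: [0.4767, -0.16, 0.0249]
tool_rot: [[0.088, 0.074, 0.993], [0.758, 0.642, -0.115], [-0.646, 0.763, 0.001]]
ft_force: [0.8, 0.4, -0.1]
grip_width: 0.0425
```

Run:
```python
from h import *
st()
plan([.477,-.108,.022],tool(80.5,50),0,n=10)
```

```text
t 5.6 pos [ 0.4767 -0.16    0.0249] yaw 83.4 tilt 49.75 zz 0.001 F [ 0.8  0.4 -0.1] grip 0.0425 q [-49.8  45.3  88.4  33.9  86.1 -58.1]
n 10 from [ 0.4767 -0.16    0.0249] dist 0.0521 rot 2.9
[0.08, 0.06, -0.01, 0.003, -0.004, 0.0, 0]
[0.08, 0.06, -0.01, 0.003, -0.004, 0.0, 0]
[0.08, 0.06, -0.01, 0.003, -0.004, 0.001, 0]
[0.08, 0.06, -0.01, 0.003, -0.004, 0.0, 0]
[0.08, 0.06, -0.01, 0.004, -0.004, 0.001, 0]
[0.09, 0.06, -0.02, 0.003, -0.004, 0.0, 0]
[0.08, 0.07, -0.02, 0.004, -0.004, 0.001, 0]
[0.09, 0.06, -0.02, 0.003, -0.003, 0.0, 0]
[0.08, 0.06, -0.01, 0.004, -0.004, 0.001, 0]
[0.09, 0.07, -0.02, 0.003, -0.003, 0.0, 0]
```

Request:
{"api": "drive_tool", "payload": {
  "targets": [
    [[0.08, 0.06, -0.01, 0.003, -0.004, 0, 0], [0.08, 0.06, -0.01, 0.003, -0.004, 0, 0], [0.08, 0.06, -0.01, 0.003, -0.004, 0, 0], [0.08, 0.06, -0.01, 0.003, -0.004, 0, 0], [0.08, 0.06, -0.01, 0.003, -0.004, 0, 0]]
  ]
}}

```text
time_s: 6.1
position: [0.4772, -0.1351, 0.023]
tool_rot: [[0.109, 0.089, 0.99], [0.756, 0.639, -0.141], [-0.646, 0.764, 0.002]]
ft_force: [0.1, -2.6, 1.7]
grip_width: 0.0424
```

Request:
{"api": "drive_tool", "payload": {
  "targets": [
    [[0.08, 0.06, -0.02, 0.003, -0.004, 0, 0], [0.08, 0.06, -0.02, 0.003, -0.004, 0, 0], [0.08, 0.06, -0.02, 0.003, -0.004, 0, 0], [0.08, 0.06, -0.01, 0.003, -0.004, 0, 0], [0.08, 0.06, -0.02, 0.003, -0.004, 0, 0]]
  ]
}}

```text
time_s: 6.6
position: [0.4764, -0.1094, 0.0214]
tool_rot: [[0.128, 0.104, 0.986], [0.753, 0.637, -0.165], [-0.645, 0.764, 0.003]]
ft_force: [0.4, -2.3, 2.1]
grip_width: 0.0425
```

Run:
```python
from h import *
st()
p=get_image("top"); crop(p,"pics/t4.png",230,410,170,290,4,3.)
q=get_image("side"); crop(q,"pics/s4.png",230,350,180,280,6,1.5)
plan([.477,-.075,.022],tool(77.7,50),0,n=8)
```

```text
t 6.6 pos [ 0.4764 -0.1094  0.0214] yaw 80.51 tilt 49.81 zz 0.003 F [ 0.4 -2.3  2.1] grip 0.0425 q [-47.   43.6  95.1  38.1  79.7 -58. ]
n 8 from [ 0.476  -0.1088  0.0214] dist 0.0339 rot 2.9
[0.06, 0.06, -0.01, 0.004, -0.005, 0.0, 0]
[0.06, 0.05, -0.01, 0.004, -0.005, 0.0, 0]
[0.06, 0.06, -0.01, 0.004, -0.005, 0.0, 0]
[0.06, 0.05, -0.01, 0.004, -0.004, 0.0, 0]
[0.07, 0.06, -0.02, 0.004, -0.005, 0.001, 0]
[0.06, 0.05, -0.01, 0.005, -0.004, 0.0, 0]
[0.07, 0.06, -0.02, 0.004, -0.005, 0.001, 0]
[0.06, 0.05, -0.02, 0.005, -0.004, 0.0, 0]
```

View pics/t4.png

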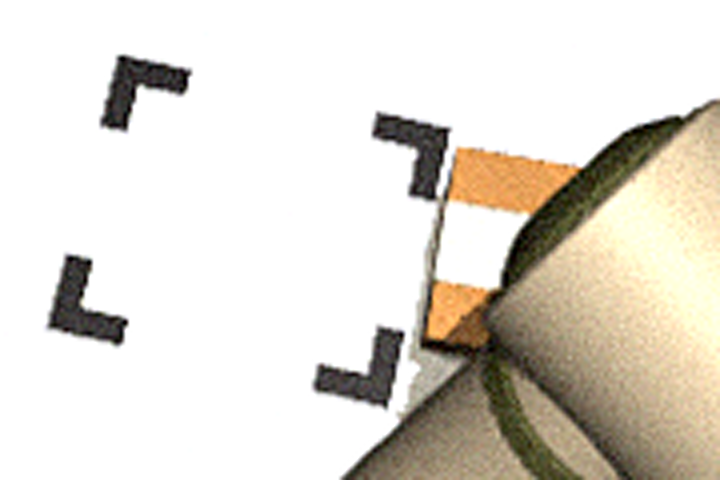

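View pics/s4.png

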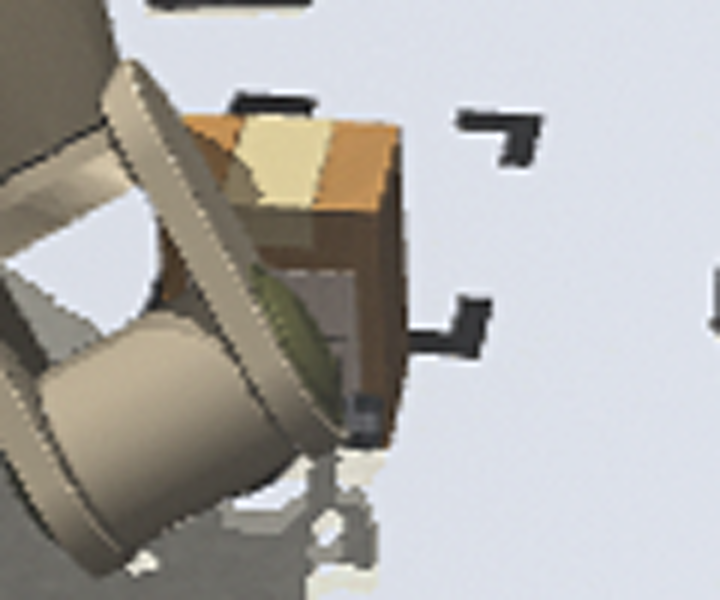

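```bash
cat >> h.py <<'E'
S=np.array([.5125,.087]); A=np.radians(77.7); XS=np.array([np.cos(A),np.sin(A)]); YS=np.array([-XS[1],XS[0]])
def sp(P): d=np.array(P)[:2]-S; return (d@XS).round(4),(d@YS).round(4)
f4=lambda x,y:((x+.5)/4-.5+230,(y+.5)/4-.5+170)
def edge(p,a,b,z=.15):
    a=unproj(p,f4(*a),z);b=unproj(p,f4(*b),z); d=a-b
    print("edge ends",a.round(4),b.round(4),"spot",sp(a),sp(b),"mid",sp((a+b)/2),"len",np.linalg.norm(d).round(4),"yaw",(np.degrees(np.arctan2(d[1],d[0]))+90).round(2))
E
python3 - <<'E'
from h import *
p=get_image("top"); edge(p,(458,148),(424,345))
print("tcp",sp(observe()["position"]))
E
```

```text
edge ends [ 0.5411 -0.043   0.15  ] [ 0.4302 -0.0238  0.15  ] spot (np.float64(-0.1209), np.float64(-0.0556)) (np.float64(-0.1258), np.float64(0.0568)) mid (np.float64(-0.1233), np.float64(0.0006)) len 0.1125 yaw 80.18
tcp (np.float64(-0.1994), np.float64(-0.0062))
```

Run:
```python
from h import *
st()
plan([.4855,-.0625,.022],tool(77.7,50),0,n=10)
```

```text
t 6.75 pos [ 0.4761 -0.1092  0.0214] yaw 80.57 tilt 49.84 zz 0.002 F [-0.6  0.3 -0.1] grip 0.0424 q [-47.   43.6  95.1  38.1  79.7 -58. ]
n 10 from [ 0.4761 -0.1092  0.0214] dist 0.0476 rot 2.9
[0.07, 0.06, 0.0, 0.003, -0.004, 0.0, 0]
[0.07, 0.06, 0.0, 0.003, -0.004, 0.0, 0]
[0.07, 0.06, 0.0, 0.003, -0.004, 0.0, 0]
[0.07, 0.06, 0.0, 0.004, -0.004, 0.0, 0]
[0.07, 0.06, 0.0, 0.003, -0.004, 0.0, 0]
[0.07, 0.06, 0.0, 0.004, -0.003, 0.001, 0]
[0.08, 0.07, 0.0, 0.003, -0.004, 0.0, 0]
[0.07, 0.06, 0.0, 0.004, -0.003, 0.001, 0]
[0.08, 0.07, 0.01, 0.003, -0.004, 0.0, 0]
[0.07, 0.06, 0.0, 0.004, -0.003, 0.001, 0]
```

Request:
{"api": "drive_tool", "payload": {
  "targets": [
    [[0.07, 0.06, 0, 0.003, -0.004, 0, 0], [0.07, 0.06, 0, 0.003, -0.004, 0, 0], [0.07, 0.06, 0, 0.003, -0.004, 0, 0], [0.07, 0.06, 0, 0.004, -0.004, 0, 0], [0.07, 0.06, 0, 0.003, -0.004, 0, 0]]
  ]
}}

```text
time_s: 7.25
position: [0.4804, -0.0866, 0.0216]
tool_rot: [[0.147, 0.12, 0.982], [0.75, 0.634, -0.19], [-0.645, 0.764, 0.003]]
ft_force: [-0.7, -1.5, -0.8]
grip_width: 0.0427
```

Request:
{"api": "drive_tool", "payload": {
  "targets": [
    [[0.07, 0.06, 0, 0.004, -0.003, 0, 0], [0.08, 0.06, 0, 0.003, -0.004, 0, 0], [0.07, 0.06, 0, 0.004, -0.003, 0, 0], [0.07, 0.06, 0, 0.003, -0.004, 0, 0], [0.05, 0.04, 0, 0.003, -0.003, 0, 0]]
  ]
}}

```text
time_s: 7.75
position: [0.4848, -0.0651, 0.0214]
tool_rot: [[0.164, 0.137, 0.977], [0.746, 0.631, -0.213], [-0.645, 0.764, 0.001]]
ft_force: [-0.8, -2.7, 1.6]
grip_width: 0.0427
```

Run:
```python
from h import *
st()
p=get_image("top"); crop(p,"pics/t5.png",230,410,170,290,4,3.)
print(sp(observe()["position"]))
```

```text
t 7.75 pos [ 0.4848 -0.0651  0.0214] yaw 77.68 tilt 49.82 zz 0.001 F [-0.8 -2.7  1.6] grip 0.0427 q [-43.4  42.4  99.4  42.7  74.8 -56.8]
(np.float64(-0.1542), np.float64(-0.0052))
```

View pics/t5.png

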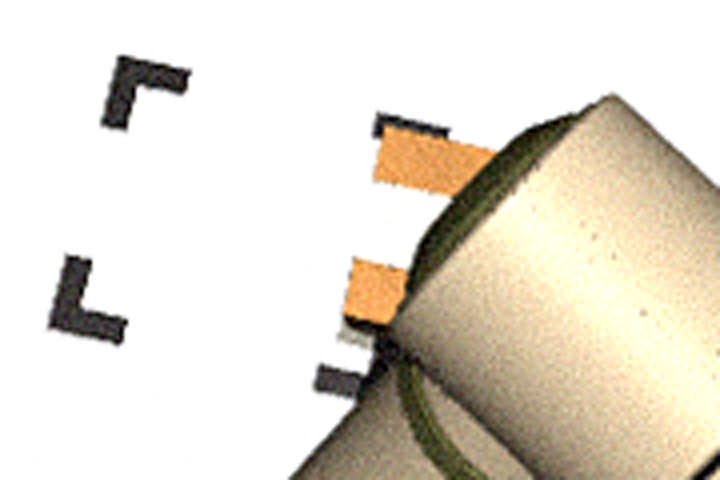

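Run:
```python
from h import *
p=get_image("top"); edge(p,(386,125),(345,321))
st()
o=observe()["position"]
plan([*(o[:2]-.035*XS),.05],tool(77.7,50),0,n=3)
```

```text
edge ends [ 0.5541 -0.0021  0.15  ] [0.4431 0.0202 0.15  ] spot (np.float64(-0.0782), np.float64(-0.0596)) (np.float64(-0.08), np.float64(0.0535)) mid (np.float64(-0.0791), np.float64(-0.003)) len 0.1132 yaw 78.64
t 7.85 pos [ 0.4847 -0.065   0.0214] yaw 77.71 tilt 49.84 zz 0.001 F [-0.  -0.1  0.2] grip 0.0429 q [-43.4  42.4  99.4  42.7  74.8 -56.8]
n 3 from [ 0.4847 -0.065   0.0214] dist 0.0452 rot 0.2
[-0.3, -0.0, 0.0, 0.0, 0.0, 0.001, 0]
[-0.3, -0.01, 0.0, 0.0, 0.0, 0.001, 0]
[-0.3, -0.0, 0.0, 0.001, 0.001, 0.001, 0]
```

Request:
{"api": "drive_tool", "payload": {
  "targets": [
    [[0.05, 0.04, 0, 0, 0, 0, 0], [0, 0, 0, 0, 0, 0, 0], [-0.3, -0.02, 0, 0, 0, 0, 0], [-0.4, 0, 0, 0, 0, 0, 0], [-0.4, 0, 0, 0, 0, 0, 0]]
  ]
}}

```text
time_s: 8.35
position: [0.4759, -0.1052, 0.0568]
tool_rot: [[0.163, 0.137, 0.977], [0.746, 0.631, -0.213], [-0.645, 0.764, 0.001]]
ft_force: [-0.0, -0.7, -0.5]
grip_width: 0.0428
```

Run:
```python
from h import *
st()
p=get_image("top"); crop(p,"pics/t6.png",230,410,170,290,4,3.)
o=observe()["position"]
T=S-.195*XS-.002*YS
plan([*T,.122],tool(77.7,50),0,n=4)
```

```text
t 8.35 pos [ 0.4759 -0.1052  0.0568] yaw 77.7 tilt 49.81 zz 0.001 F [-0.  -0.7 -0.5] grip 0.0428 q [-47.3  39.3  96.2  39.3  81.2 -54.6]
n 4 from [ 0.4766 -0.1078  0.0582] dist 0.064 rot 0.4
[-0.2, 0.25, -0.02, 0.001, 0.001, 0.001, 0]
[-0.19, 0.25, -0.02, 0.0, 0.001, 0.002, 0]
[-0.19, 0.26, -0.02, 0.001, 0.001, 0.001, 0]
[-0.2, 0.25, -0.02, 0.0, 0.001, 0.002, 0]
```

View pics/t6.png

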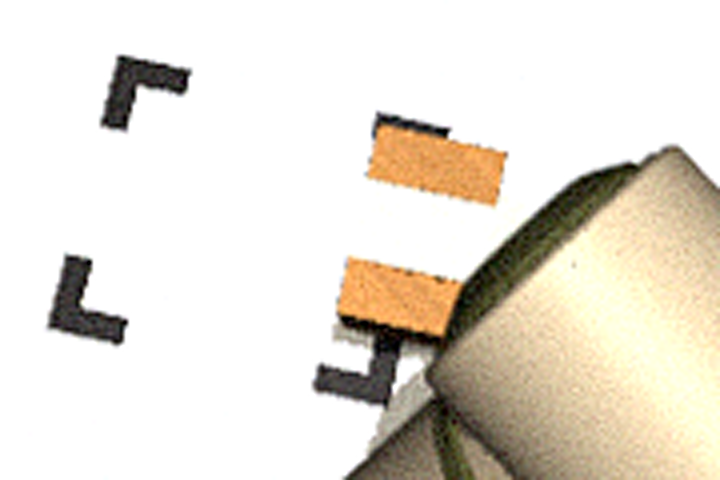

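Request:
{"api": "drive_tool", "payload": {
  "targets": [
    [[-0.2, 0.25, -0.02, 0, 0, 0.001, 0], [-0.2, 0.25, -0.02, 0, 0, 0.001, 0], [-0.2, 0.25, -0.02, 0, 0, 0.001, 0], [-0.2, 0.25, -0.02, 0, 0, 0.001, 0], [0, 0, 0, 0, 0, 0, 0]]
  ]
}}

```text
time_s: 8.9
position: [0.473, -0.1016, 0.1219]
tool_rot: [[0.166, 0.133, 0.977], [0.747, 0.63, -0.213], [-0.644, 0.765, 0.005]]
ft_force: [0.6, 1.0, -0.4]
grip_width: 0.0431
```

Run:
```python
from h import *
st()
p=get_image("top"); edge(p,(379,124),(339,319))
q=get_image("side"); crop(q,"pics/s7.png",200,360,150,270,5,1.5)
print(sp(observe()["position"]))
T=S-.16*XS-.003*YS
plan([*T,.122],tool(77.7,50),0,n=5)
```

```text
t 8.9 pos [ 0.473  -0.1016  0.1219] yaw 77.73 tilt 49.94 zz 0.005 F [ 0.6  1.  -0.4] grip 0.0431 q [-47.4  32.8  94.4  38.9  87.7 -49.5]
edge ends [0.5546 0.0019 0.15  ] [0.4442 0.0236 0.15  ] spot (np.float64(-0.0742), np.float64(-0.0593)) (np.float64(-0.0765), np.float64(0.0532)) mid (np.float64(-0.0753), np.float64(-0.003)) len 0.1125 yaw 78.9
(np.float64(-0.1926), np.float64(-0.0012))
n 5 from [ 0.4726 -0.1014  0.1202] dist 0.0327 rot 0.1
[0.1, 0.09, 0.01, 0.0, 0.0, -0.0, 0]
[0.09, 0.09, 0.01, 0.0, 0.0, -0.0, 0]
[0.1, 0.09, 0.01, 0.001, 0.0, -0.0, 0]
[0.09, 0.09, 0.0, 0.0, 0.001, -0.0, 0]
[0.1, 0.09, 0.01, 0.001, 0.0, -0.0, 0]
```

View pics/s7.png

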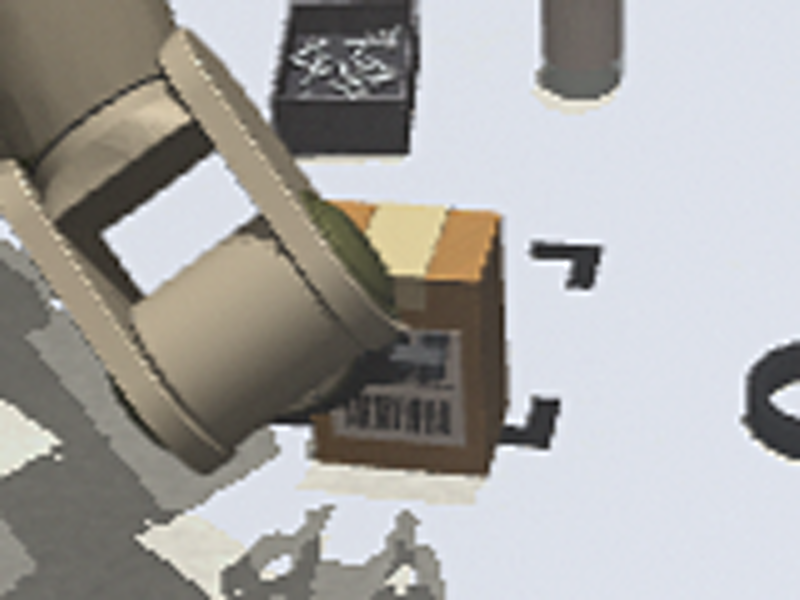

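Request:
{"api": "drive_tool", "payload": {
  "targets": [
    [[0.1, 0.09, 0, 0, 0, 0, 0], [0.1, 0.09, 0, 0, 0, 0, 0], [0.1, 0.09, 0, 0, 0, 0, 0], [0.1, 0.08, 0, 0, 0, 0, 0], [0.08, 0.07, 0, 0, 0, 0, 0]]
  ]
}}

```text
time_s: 9.5
position: [0.4794, -0.0697, 0.1205]
tool_rot: [[0.164, 0.136, 0.977], [0.749, 0.627, -0.213], [-0.642, 0.767, 0.001]]
ft_force: [0.1, -0.0, -0.1]
grip_width: 0.0427
```

Request:
{"api": "drive_tool", "payload": {
  "targets": [
    [[0.06, 0.05, 0, 0, 0, 0, 0], [0.06, 0.05, 0, 0, 0, 0, 0], [0.06, 0.05, 0, 0, 0, 0, 0], [0.06, 0.05, 0, 0, 0, 0, 0], [0.06, 0.05, 0, 0, 0, 0, 0]]
  ]
}}

```text
time_s: 10.0
position: [0.4837, -0.0513, 0.1207]
tool_rot: [[0.165, 0.136, 0.977], [0.749, 0.628, -0.213], [-0.642, 0.766, 0.002]]
ft_force: [-0.1, -1.1, 1.1]
grip_width: 0.0428
```

Run:
```python
from h import *
st()
q=get_image("side"); crop(q,"pics/s8.png",200,360,150,270,5,1.5)
print(sp(observe()["position"]))
```

```text
t 10.0 pos [ 0.4837 -0.0513  0.1207] yaw 77.68 tilt 50.04 zz 0.002 F [-0.1 -1.1  1.1] grip 0.0428 q [-42.4  31.7  97.2  41.9  83.9 -47.5]
(np.float64(-0.1407), np.float64(-0.0011))
```

View pics/s8.png

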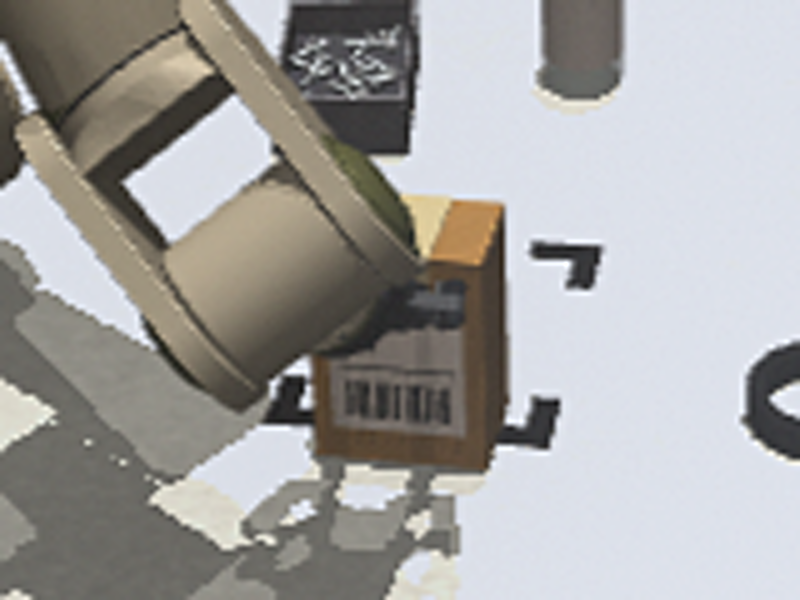

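Request:
{"api": "drive_tool", "payload": {
  "targets": [
    [[0.06, 0.05, 0, 0, 0, 0, 0], [0.06, 0.05, 0, 0, 0, 0, 0], [0.06, 0.05, 0, 0, 0, 0, 0], [0.06, 0.05, 0, 0, 0, 0, 0], [0.06, 0.05, 0, 0, 0, 0, 0]]
  ]
}}

```text
time_s: 10.55
position: [0.4878, -0.0319, 0.1206]
tool_rot: [[0.164, 0.136, 0.977], [0.749, 0.628, -0.213], [-0.642, 0.767, 0.001]]
ft_force: [-0.0, -0.9, 1.2]
grip_width: 0.0426
```

Request:
{"api": "drive_tool", "payload": {
  "targets": [
    [[0.06, 0.05, 0, 0, 0, 0, 0], [0.06, 0.05, 0, 0, 0, 0, 0], [0.06, 0.05, 0, 0, 0, 0, 0], [0.06, 0.05, 0, 0, 0, 0, 0], [0.06, 0.05, 0, 0, 0, 0, 0]]
  ]
}}

```text
time_s: 11.05
position: [0.4919, -0.0129, 0.1205]
tool_rot: [[0.164, 0.136, 0.977], [0.749, 0.628, -0.213], [-0.642, 0.767, 0.001]]
ft_force: [0.3, 0.6, -0.1]
grip_width: 0.0426
```

Run:
```python
from h import *
st()
q=get_image("side"); crop(q,"pics/s9.png",200,360,150,270,5,1.5)
print(sp(observe()["position"]))
```

```text
t 11.05 pos [ 0.4919 -0.0129  0.1205] yaw 77.7 tilt 50.05 zz 0.001 F [ 0.3  0.6 -0.1] grip 0.0426 q [-38.3  31.1  98.8  44.2  81.1 -45.8]
(np.float64(-0.1015), np.float64(-0.001))
```

View pics/s9.png

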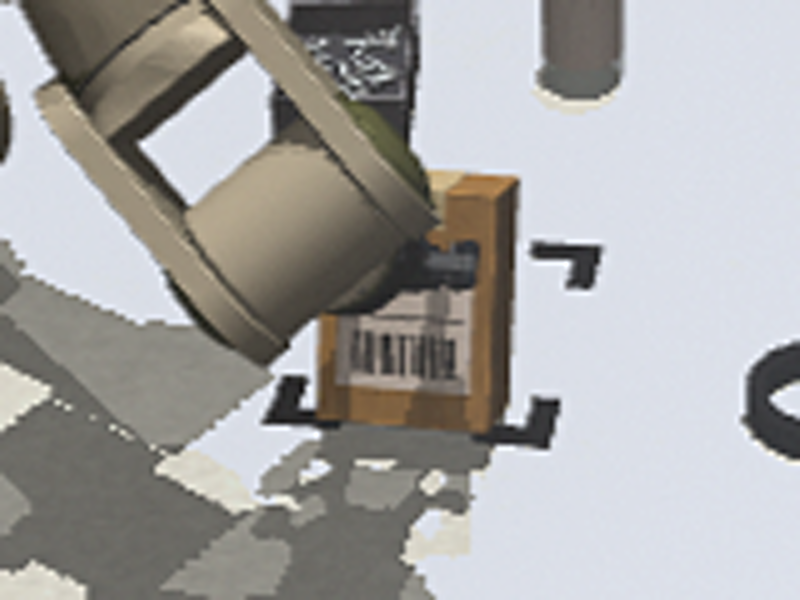

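Request:
{"api": "drive_tool", "payload": {
  "targets": [
    [[0.06, 0.05, 0, 0, 0, 0, 0], [0.06, 0.05, 0, 0, 0, 0, 0], [0.06, 0.05, 0, 0, 0, 0, 0], [0, 0, 0, 0, 0, 0, 0], [0, 0, 0, 0, 0, 0, 0]]
  ]
}}

```text
time_s: 11.6
position: [0.4944, -0.0017, 0.1205]
tool_rot: [[0.164, 0.136, 0.977], [0.749, 0.628, -0.213], [-0.642, 0.767, 0.001]]
ft_force: [0.3, -0.3, 0.0]
grip_width: 0.0428
```

Run:
```python
from h import *
st()
q=get_image("side"); crop(q,"pics/s10.png",200,360,150,270,5,1.5)
print(sp(observe()["position"]))
```

```text
t 11.6 pos [ 0.4944 -0.0017  0.1205] yaw 77.7 tilt 50.04 zz 0.001 F [ 0.3 -0.3  0. ] grip 0.0428 q [-37.1  30.9  99.2  44.9  80.3 -45.3]
(np.float64(-0.0906), np.float64(-0.0012))
```

View pics/s10.png

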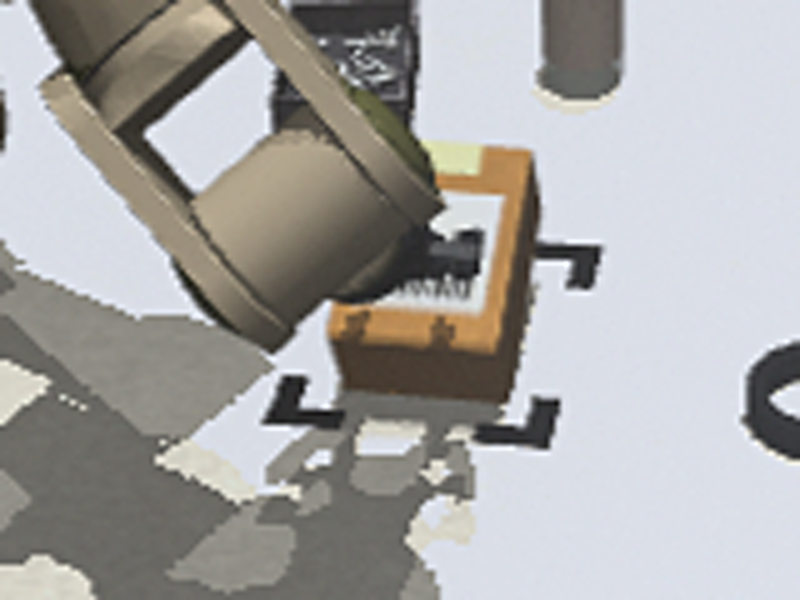

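The carton is down, label up. Withdraw along the finger axis, then check.

Request:
{"api": "drive_tool", "payload": {
  "targets": [
    [[-0.4, 0, 0, 0, 0, 0, -0.0], [-0.7, 0, 0, 0, 0, 0, 0], [-0.7, 0, 0, 0, 0, 0, 0], [-0.7, 0, 0, 0, 0, 0, 0], [-0.6, 0, 0, 0, 0, 0, 0]]
  ]
}}

```text
time_s: 12.15
position: [0.4686, -0.1193, 0.2212]
tool_rot: [[0.165, 0.136, 0.977], [0.748, 0.628, -0.214], [-0.643, 0.766, 0.002]]
ft_force: [0.4, 0.2, 0.1]
grip_width: 0.0427
```

Request:
{"api": "drive_tool", "payload": {
  "targets": [
    [[-0.7, -0.3, 0, 0, 0, 0, 0], [-0.7, -0.3, 0, 0, 0, 0, 0], [-0.5, -0.3, 0, 0, 0, 0, 0], [-0.3, -0.2, 0, 0, 0, 0, 0], [0, 0, 0, 0, 0, 0, 0]]
  ]
}}

```text
time_s: 12.65
position: [0.4431, -0.2369, 0.2483]
tool_rot: [[0.166, 0.137, 0.976], [0.748, 0.628, -0.216], [-0.643, 0.766, 0.002]]
ft_force: [-0.3, -0.7, -0.4]
grip_width: 0.0426
```

Run:
```python
from h import *
st()
p=get_image("top"); crop(p,"pics/t11.png",230,410,170,290,4,3.); cv2.imwrite("pics/top11.png",p["image"][:,:,::-1])
q=get_image("side"); crop(q,"pics/s11.png",200,360,150,270,5,1.5)
```

```text
t 12.65 pos [ 0.4431 -0.2369  0.2483] yaw 77.54 tilt 50.01 zz 0.002 F [-0.3 -0.7 -0.4] grip 0.0426 q [-58.6  29.   75.2  35.  112.1 -43.5]
```

View pics/t11.png

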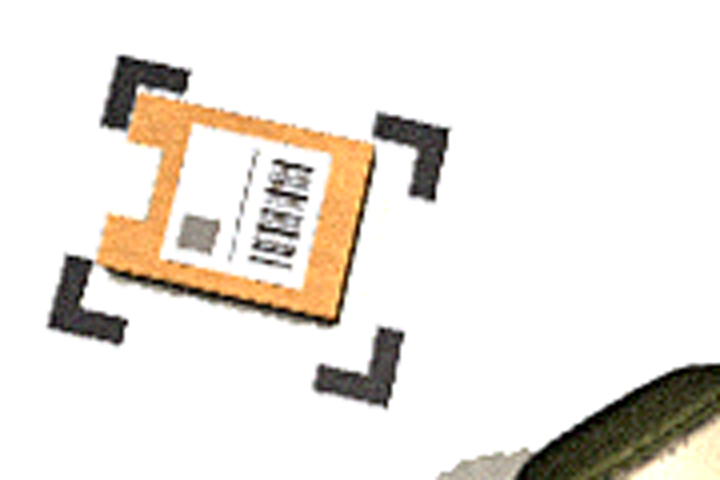

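View pics/s11.png

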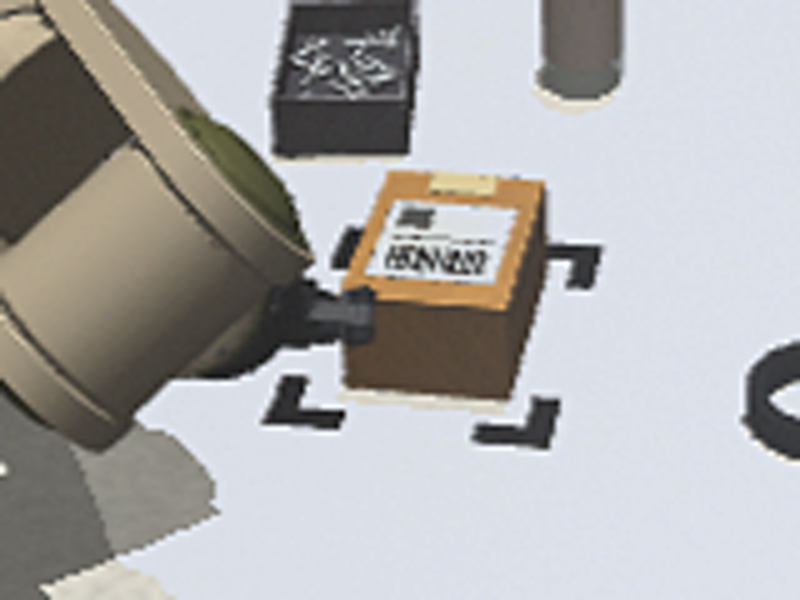

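Run:
```python
from h import *
p=get_image("top"); q=get_image("side")
for c in [(138,94),(375,144),(338,325),(98,265)]: print(sp(unproj(p,f4(*c),.075)))
g=lambda x,y:((x+.5)/5-.5+200,(y+.5)/5-.5+150)
print("side top:");
for c in [(388,172),(546,180),(512,307),(342,290)]: print(sp(unproj(q,g(*c),.075)))
print("side foot"); 
for c in [(346,391),(510,401)]: print(sp(unproj(q,g(*c),0)))
print("side marks inner? outer near corners");
for c in [(263,421),(547,446),(601,246)]: print(sp(unproj(q,g(*c),0)))
# projected far-edge bottom corners vs inner far marks
crop(p,"pics/t12.png",235,335,175,265,8,3.)
```

```text
(np.float64(0.0781), np.float64(-0.0578))
(np.float64(-0.0714), np.float64(-0.0592))
(np.float64(-0.0738), np.float64(0.053))
(np.float64(0.076), np.float64(0.0498))
side top:
(np.float64(0.0765), np.float64(0.0479))
(np.float64(0.0807), np.float64(-0.0611))
(np.float64(-0.0676), np.float64(-0.0645))
(np.float64(-0.0638), np.float64(0.0466))
side foot
(np.float64(-0.0723), np.float64(0.0473))
(np.float64(-0.0683), np.float64(-0.0609))
side marks inner? outer near corners
(np.float64(-0.1103), np.float64(0.093))
(np.float64(-0.1107), np.float64(-0.0924))
(np.float64(0.1153), np.float64(-0.0926))
```

View pics/t12.png

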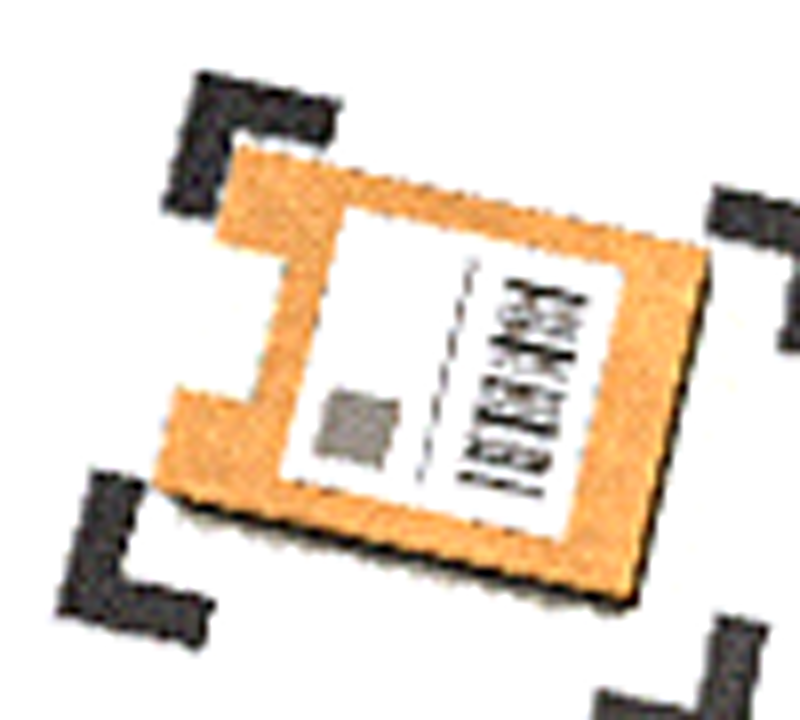

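Run:
```python
from h import *
st(); print(close_job())
```

```text
t 12.85 pos [ 0.4435 -0.2338  0.2485] yaw 77.74 tilt 50.08 zz 0.001 F [-0.   0.2 -0.5] grip 0.0429 q [-58.3  28.9  75.4  35.1 112.1 -43.5]
the job is handed in; nothing more can be done
None
```

View pics/top11.png

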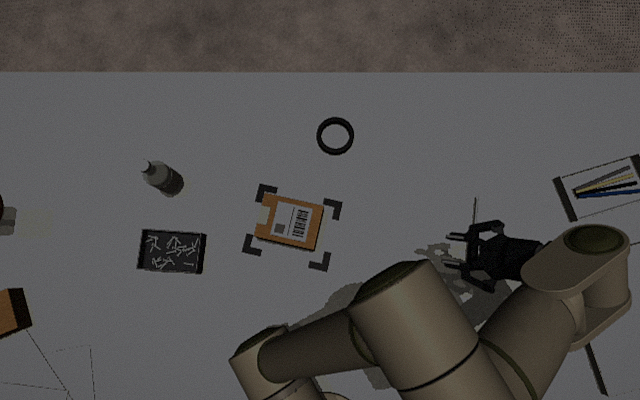

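The carton is lying flat, label up, between the four corner marks. I pushed it upright with both fingertips low on the label face, about 80 mm along the bench. That also took out its roughly 5° misalignment with the marks. I then pushed near the top until it fell on its own, withdrew the arm, and handed the job in at 12.85 s.

- **Fit:** measured in the top view after the fall, the carton spans about −72 to +78 mm of the ±95 mm length. Across, it spans about −59 to +53 mm of the ±75 mm width. The two cameras disagree by up to about 10 mm at one upper corner, but by 5 mm or less at the others. By either view the carton clears the rectangle's edges by at least 10 mm.
- **Contact:** forces I read at the wrist stayed under about 4 N, and the gripper was clear of everything at the end. The carton was not touched again after it landed.
- **Bystanders:** the bottle, tape roll and screw bin look unmoved in the last picture. The screwdriver is mostly hidden behind the gripper there; I never took the tool down to it, but I did not see it clearly at the end.

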